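Turn round the row of drive parts for reassembly

ROBOT

A 7-joint arm with a two-finger parallel gripper is mounted at the origin on the work surface; the furniture and walls round the work are solid. World frame = base frame: x ahead of the robot, y to its left, z up, the work surface at z = 0. Lengths are in mm, angles in rad, forces in N, time in s.
With the tool pointing down it reaches from about 425 to 800 mm from the base axis. Payload 8.3 kg.
Tool frame: the origin (TCP) lies midway between the tips of the shut fingers; the grasp point (between the pads) lies 19 mm behind it; z points along the fingers, y is the line along which they close (so a half turn about z gives the same grasp; the last joint's range is limited). The gripper opens to 85 mm and grips with 20 to 120 N. Pads are 22 mm wide; open, the fingers measure 114 mm over their backs; the gripper's body (76 mm by 85 mm) begins 54 mm behind the grasp point. The pads swing forward as they close: fully open they stand 13 mm farther back than shut.
Start: joints at [-0.063, 0.383, 0.016, 1.37, -0.006, 1.388, -0.046], TCP at [624.982, 0.047, 231.279] pointing down, gripper open.
Joint ranges: [-2.95, 2.95], [-0.25, 2.06], [-1.52, 1.56], [0.18, 2.33], [-1.44, 4.58], [0.02, 2.06], [-3.01, 3.01]. Speed limits (rad/s): [2.39, 2.39, 3.01, 3.01, 3.14, 3.14, 3.14].

INTERFACE

Orientations are given as a 3x3 rotation matrix whose columns are the frame's x, y, z axes.
In Python, from plant import telemetry, viewer, sign_off gives the robot as it stands. The module is installed in compiled form; this text tells all that it offers.
- The arm moves only by the shell command python3 -m handwheel 'ROWS' [OPENING]. ROWS is JSON, a list that holds one entry, the list of rows, each a list of 6 numbers: the shift along the tool's x, y, z scaled (see below), then the turn, a rotation vector about the tool's x, y, z scaled (see below). A call has 1 to 12 rows; each row shifts and turns the commanded pose from where the row before left it, along the tool's axes as they then stand; what a row does not reach is not made up. The controller multiplies each number of a shift by 2 cm and each number of a turn by 4 degrees. A row lasts 1/8 s, in which the tool goes at most 62.5 mm and 10.7 degrees, less where a joint would pass 70% of its speed; a pose out of reach is approached as far as the arm can. A call with a number of a shift or a turn outside -1 to 1 is refused whole. A call with a gripper value outside its range is refused whole. OPENING is the gripper command: -1 is fully open, 1 is shut, values between are in proportion, set as the call begins (- or left out, the last holds). The fingers move at their own pace and stop on an object; the grip force is fixed at half the most. Time passes only in rows, so rows that do not move let the fingers close. It gives the time, the measured TCP pose, the force, the opening and the grip force at its end, in the units of the state.
- telemetry.get_obs(): the state, without advancing time (a new reading comes with each control period).
- viewer.get_image(name): name is "scene" or "side" or "wrist"; returns a dict with "frame" (400x640x3 uint8, red, green, blue), "range_z" (400x640 float32, mm along the optical axis (not along the pixel's ray), 0 where there is no reading), "K" (3x3 intrinsics, pixels), "dist" ([k1, k2, p1, p2, k3] as OpenCV has them; the pictures are not rectified), "R" (3x3) and "t" (3): a world point X has camera coordinates R X + t. Camera axes: x right, y down, z forward; pixel columns grow to the right and rows downward; lengths in mm; the calibration is good to about 2 mm. A picture is of the moment at which its call begins.
- sign_off(): hands the job in; it is judged then, once.
The state is a dict: "t": time; "q": joint angles; "qvel": joint speeds; "tau": joint torques, N m; "eef_pos": TCP position; "tool_rot": TCP orientation; "wrist_force": force on the tool from outside, world axes, zero at the start; "ft_torque": the same for the moment, N m; "finger_gap": finger opening in mm; "gripper_force": force on a finger pad.
Only numpy, scipy, OpenCV 4.12 (cv2) and the standard library are available. Lean on these libraries where they do the work, as an engineer would, in place of code of your own. Each camera call takes 0.05 s, during which the arm holds its last target. There are 200 camera calls.

TASK

The four drive parts (pulley, gear, bearing, collar) stand on the blue rack in the order in which they came off; move them to the yellow rack in the reverse order for reassembly, so that the part standing leftmost on the blue rack ends rightmost on the yellow one, and so on. Each part must stand upright on its rim on both rails, square to them, in the middle of its own bay.

Things in the scene. Friction and masses are not known exactly. Their poses are not given: they have to be found in the camera images.
- blue_rack: blue rack, holds the parts at the start, in any order. Fixed, 264 long (y, left), 100 deep: base from x = -66 to 34. Origin on the bench under the row's middle; x away from robot, z up. Two sloped strip rails along y, from x = 11 to 28 on either side, form a V, outer edges 20 high; a part stands on edge in it, axis along y. 4 bays, middles at y = 96, 32, -32, -96; pins 37 high on the rails at y = 64, 0, -64; ends 35 high at y = -130, 130 (mm)
- yellow_rack: yellow rack, empty at the start, fixed; same shape, sizes, origin and axes as the blue rack: two sloped aluminium strip rails along y that form a V, four bays with their middles at y = 96, 32, -32, -96 mm, 37 mm high pins between the bays. To the left of the racks stands a bench vice, 225 mm high; a lamp hangs beyond the racks, its lower end 630 mm above the bench
- pulley_mid (a point): centre of the black belt pulley (V groove round its rim, steel hub), 80 mm across and 22 mm thick; loose, under 1 kg. Standing on the blue rack at the start, within 5 mm of its bay's middle. z axis: its own axis, level and along the rack's y when it stands in a rack. Standing there its centre is 50.2 mm and its top 90 mm above the bench. Pinch it across its thickness at the top rim; 30 mm free each side
- grey_gear_mid (a point): centre of the light grey helical gear, 88 mm across and 18 mm thick; loose, under 1 kg. Standing on the blue rack at the start, within 5 mm of its bay's middle. z axis: its own axis, level and along the rack's y when it stands in a rack. Standing there its centre is 54.3 mm and its top 98 mm above the bench. Pinch it across its thickness at the top rim; 30 mm free each side
- bearing_mid (a point): centre of the light grey roller bearing with balls showing between its rings, 68 mm across and 20 mm thick; loose, under 1 kg. Standing on the blue rack at the start, within 5 mm of its bay's middle. z axis: its own axis, level and along the rack's y when it stands in a rack. Standing there its centre is 42.4 mm and its top 76 mm above the bench. Pinch it across its thickness at the top rim; 30 mm free each side
- collar_mid (a point): centre of the plain brass spacer collar, 76 mm across with a 44 mm bore, 20 mm thick; loose, under 1 kg. Standing on the blue rack at the start, within 5 mm of its bay's middle. z axis: its own axis, level and along the rack's y when it stands in a rack. Standing there its centre is 47.9 mm and its top 86 mm above the bench. Pinch it across its thickness at the top rim; 30 mm free each side
- pulley_tag: round black tag, 16 mm across and 4 mm high, fixed on the blue rack's front flange 55 mm in front of the middle of the bay in which the pulley stands at the start; it stays there and marks that bay. Origin at the centre of its underside.
- grey_gear_tag: round white tag, 16 mm across and 4 mm high, fixed on the blue rack's front flange 55 mm in front of the middle of the bay in which the grey gear stands at the start; it stays there and marks that bay. Origin at the centre of its underside.
- bearing_tag: round red tag, 16 mm across and 4 mm high, fixed on the blue rack's front flange 55 mm in front of the middle of the bay in which the bearing stands at the start; it stays there and marks that bay. Origin at the centre of its underside.
- collar_tag: round green tag, 16 mm across and 4 mm high, fixed on the blue rack's front flange 55 mm in front of the middle of the bay in which the collar stands at the start; it stays there and marks that bay. Origin at the centre of its underside.

How it is judged (in metres and radians):
At the end, for the whole second after the job is handed in: Each part stands on the yellow rack in the bay mirroring its start bay (leftmost to rightmost and so on): within 12 mm of the bay's middle along the rack, 8 mm across it and 6 mm in height, its axis within 0.2 rad of the rack's length, released and at rest (((y of pulley_tag in the frame of blue_rack between 0.076 and 0.116 m and y of pulley_mid in the frame of yellow_rack between -0.108 and -0.084 m) or (y of pulley_tag in the frame of blue_rack between 0.012 and 0.052 m and y of pulley_mid in the frame of yellow_rack between -0.044 and -0.02 m) or (y of pulley_tag in the frame of blue_rack between -0.052 and -0.012 m and y of pulley_mid in the frame of yellow_rack between 0.02 and 0.044 m) or (y of pulley_tag in the frame of blue_rack between -0.116 and -0.076 m and y of pulley_mid in the frame of yellow_rack between 0.084 and 0.108 m)) and x of pulley_mid in the frame of yellow_rack between -0.008 and 0.008 m and z of pulley_mid in the frame of yellow_rack between 0.0442 and 0.0562 m and angle between the z axis of each of pulley_mid, grey_gear_mid, bearing_mid, collar_mid and the y axis of yellow_rack, either way round below 0.2 rad and linear speed of each of pulley, grey_gear, bearing, collar below 0.03 m/s and angular speed of each of pulley, grey_gear, bearing, collar below 0.4 rad/s and ((y of grey_gear_tag in the frame of blue_rack between 0.076 and 0.116 m and y of grey_gear_mid in the frame of yellow_rack between -0.108 and -0.084 m) or (y of grey_gear_tag in the frame of blue_rack between 0.012 and 0.052 m and y of grey_gear_mid in the frame of yellow_rack between -0.044 and -0.02 m) or (y of grey_gear_tag in the frame of blue_rack between -0.052 and -0.012 m and y of grey_gear_mid in the frame of yellow_rack between 0.02 and 0.044 m) or (y of grey_gear_tag in the frame of blue_rack between -0.116 and -0.076 m and y of grey_gear_mid in the frame of yellow_rack between 0.084 and 0.108 m)) and x of grey_gear_mid in the frame of yellow_rack between -0.008 and 0.008 m and z of grey_gear_mid in the frame of yellow_rack between 0.0483 and 0.0603 m and ((y of bearing_tag in the frame of blue_rack between 0.076 and 0.116 m and y of bearing_mid in the frame of yellow_rack between -0.108 and -0.084 m) or (y of bearing_tag in the frame of blue_rack between 0.012 and 0.052 m and y of bearing_mid in the frame of yellow_rack between -0.044 and -0.02 m) or (y of bearing_tag in the frame of blue_rack between -0.052 and -0.012 m and y of bearing_mid in the frame of yellow_rack between 0.02 and 0.044 m) or (y of bearing_tag in the frame of blue_rack between -0.116 and -0.076 m and y of bearing_mid in the frame of yellow_rack between 0.084 and 0.108 m)) and x of bearing_mid in the frame of yellow_rack between -0.008 and 0.008 m and z of bearing_mid in the frame of yellow_rack between 0.0364 and 0.0484 m and ((y of collar_tag in the frame of blue_rack between 0.076 and 0.116 m and y of collar_mid in the frame of yellow_rack between -0.108 and -0.084 m) or (y of collar_tag in the frame of blue_rack between 0.012 and 0.052 m and y of collar_mid in the frame of yellow_rack between -0.044 and -0.02 m) or (y of collar_tag in the frame of blue_rack between -0.052 and -0.012 m and y of collar_mid in the frame of yellow_rack between 0.02 and 0.044 m) or (y of collar_tag in the frame of blue_rack between -0.116 and -0.076 m and y of collar_mid in the frame of yellow_rack between 0.084 and 0.108 m)) and x of collar_mid in the frame of yellow_rack between -0.008 and 0.008 m and z of collar_mid in the frame of yellow_rack between 0.0419 and 0.0539 m); the robot touches nothing.
It also fails if it takes over 96 s, if anything falls off the work surface, if the arm or the gripper's body presses on something with over 40 N, if the wrist force passes 120 N, or if a joint passes its speed limit or range.

## Working session

There is one attempt and no reset: what is moved stays moved. The work goes in short steps, Python scripts to look and compute and a shell command to move; the robot and the scene stay as the last step left them, time stands still between calls to the robot, and variables do not carry over. Pictures are saved under pics/ and viewed, at most 14 in all, crops included, and the job is handed in when it is done.

```bash
mkdir -p pics
cat > h.py <<'E'
import numpy as np, cv2
from plant import telemetry, viewer
def snap(n,fn=None):
    im=viewer.get_image(n)
    if fn: cv2.imwrite('pics/'+fn,im['frame'][:,:,::-1])
    np.savez('last_%s.npz'%n,**im)
    return im
def world(im,u,v,z=None):
    """pixel arrays -> world by depth, or on the plane z"""
    p=np.array([[u,v]],float).reshape(-1,1,2)
    xy=cv2.undistortPoints(p,np.array(im['K']),np.array(im['dist'])).reshape(-1,2)
    r=np.c_[xy,np.ones(len(xy))]; R=np.array(im['R']);t=np.array(im['t'])
    if z is None:
        d=np.array([im['range_z'][int(b),int(a)] for a,b in p.reshape(-1,2)])
        return (r*d[:,None]-t)@R
    C=-R.T@t; D=r@R
    return C+D*((z-C[2])/D[:,2])[:,None]
def cloud(im):
    v,u=np.mgrid[0:400,0:640]; p=np.stack([u,v],-1).reshape(-1,1,2).astype(float)
    xy=cv2.undistortPoints(p,np.array(im['K']),np.array(im['dist'])).reshape(-1,2)
    d=im['range_z'].reshape(-1,1)
    X=(np.c_[xy,np.ones(len(xy))]*d-np.array(im['t']))@np.array(im['R'])
    X[d[:,0]==0]=np.nan
    return X.reshape(400,640,3)
E
python3 - <<'E'
from h import *
for n in('scene','side','wrist'):
    im=snap(n,n+'0.png'); R=np.array(im['R']);print(n,-R.T@np.array(im['t']),R[2])
a=[cv2.imread('pics/%s0.png'%n) for n in('scene','side')]
cv2.imwrite('pics/both0.png',cv2.resize(np.vstack(a),(480,600)))
o=telemetry.get_obs();print(o['eef_pos'],o['tool_rot'],o['t'],o['finger_gap'])
E
```

```text
scene [110.62373511 453.92154145 545.35792354] [ 0.45739876 -0.69492148 -0.55486081]
side [-109.64768672 -379.85260042  618.5382658 ] [ 0.71596704  0.26819342 -0.64456457]
wrist [625.02557339  82.82254778 373.62115113] [-0.00148004 -0.32033428 -0.94730341]
[6.24629502e+02 3.29081492e-02 2.30526679e+02] [[-5.74915770e-05  9.99998918e-01 -1.46965496e-03]
 [ 9.99999998e-01  5.75101169e-05  1.25728611e-05]
 [ 1.26573676e-05 -1.46965423e-03 -9.99998920e-01]] 0.15 85.23725891635962
```

View pics/scene0.png

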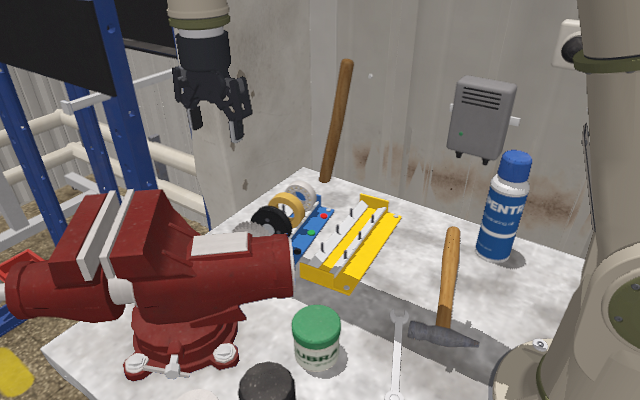

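View pics/side0.png

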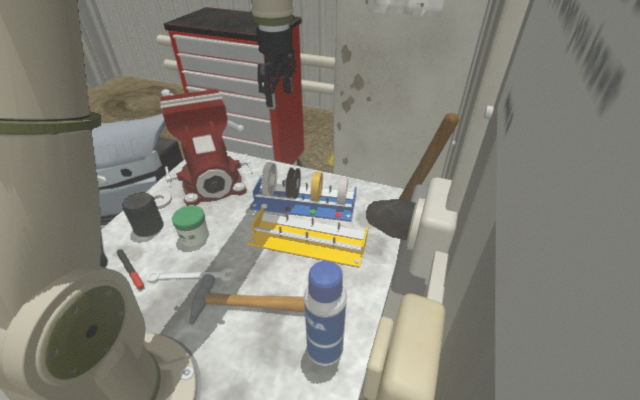

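View pics/wrist0.png

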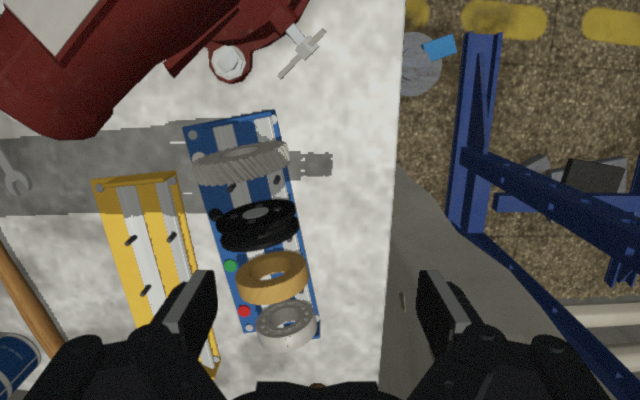

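The racks lie side by side, the blue one farther away. From the left, the order is gear (wrist pixel 240,163), pulley (258,225), collar (271,277), bearing (287,325). The tags are black (216,214), green (230,267) and red (243,311). The yellow rack spans about (92,180) to (218,370). Next I'll measure both racks and the parts in two views.

```bash
cat > m.py <<'E'
from h import *
def main(names):
    for n in names:
        im=np.load('last_%s.npz'%n); X=cloud(im); hsv=cv2.cvtColor(im['frame'],cv2.COLOR_RGB2HSV)
        box=(X[...,0]>380)&(X[...,0]<900)&(X[...,1]>-330)&(X[...,1]<250)&(X[...,2]<150)
        for c,lo,hi in(('yellow',(20,150,90),(32,255,255)),('blue',(100,130,50),(120,255,255))):
            m=(cv2.inRange(hsv,lo,hi)>0)&box&(X[...,2]<45)
            k,l,s,_=cv2.connectedComponentsWithStats(cv2.morphologyEx(m.astype(np.uint8),cv2.MORPH_CLOSE,np.ones((25,25))))
            m&=l==1+s[1:,4].argmax()
            P=X[m]; print(n,c,len(P),'z pct',np.percentile(P[:,2],[5,50,95]).round(1))
            r=cv2.minAreaRect(P[:,:2].astype(np.float32)); print('  rect',np.round(r[0],1),np.round(r[1],1),round(r[2],2)); print('  corners',cv2.boxPoints(r).round(0).tolist())
        # high things above the racks
        m=box&(X[...,2]>60)&(X[...,2]<110)&(X[...,0]>500)
        k,l,s,c=cv2.connectedComponentsWithStats(m.astype(np.uint8))
        for i in range(1,k):
            if s[i,4]>60:
                P=X[l==i]; r=cv2.minAreaRect(P[:,:2].astype(np.float32)); print('  blob px',c[i].round(),s[i,4],'rect',np.round(r[0],1),np.round(r[1],1),round(r[2],1),'top',np.percentile(P[:,2],98).round(1), im['frame'][l==i].mean(0).round())
if __name__=='__main__':
    import sys; main(sys.argv[1:])
E
python3 m.py wrist side scene
python3 - <<'E'
from h import *
im=np.load('last_wrist.npz')
print(world(im,[216,230,243,196],[214,267,311,162]) if 0 else [world(im,u,v).round(0).tolist() for u,v in((216,214),(230,267),(243,311),(131,240),(172,237),(146,291))])
E
```

```text
wrist yellow 5705 z pct [ 5.1  6.4 33.2]
  rect [ 431.4 -109.7] [ 98.5 199.7] 5.12
  corners [[373.0, -15.0], [391.0, -213.0], [489.0, -205.0], [472.0, -6.0]]
wrist blue 2296 z pct [5.2 6.4 7.7]
  rect [ 563.  -109.7] [100.  198.5] 10.24
  corners [[496.0, -21.0], [531.0, -216.0], [630.0, -198.0], [595.0, -3.0]]
  blob px [206.  34.] 2172 rect [539.  120.4] [96.7 13.7] 36.0 top 107.7 [58. 26. 23.]
  blob px [321.  33.] 66 rect [627.8 121.1] [9.7 5. ] 42.6 top 63.8 [153. 150. 141.]
  blob px [240. 166.] 2480 rect [556.7  13.9] [85.8 19. ] 10.1 top 98.6 [104. 101.  95.]
  blob px [256. 232.] 2366 rect [567.3 -48.6] [76.2 23.5] 10.5 top 90.6 [21. 22. 22.]
  blob px [271. 287.] 1693 rect [ 578.6 -109.1] [70.5 21.2] 10.7 top 85.7 [144. 118.  68.]
  blob px [490. 286.] 1933 rect [787.8 -99.8] [73.6  4.8] 0.2 top 109.1 [88. 86. 78.]
  blob px [412. 343.] 1239 rect [ 723.  -186.8] [169.9   8.1] 89.7 top 108.9 [73. 72. 65.]
  blob px [285. 338.] 1096 rect [ 590.5 -175.5] [58.3 22.1] 10.3 top 77.0 [148. 145. 136.]
side yellow 2019 z pct [4.  6.  8.1]
  rect [ 429.7 -144.1] [ 93.7 260.7] 5.9
  
[... 879 characters left out ...]
14.8] [ 90.4 190. ] 10.66
  corners [[496.0, -30.0], [531.0, -217.0], [619.0, -200.0], [584.0, -13.0]]
  blob px [244. 161.] 1935 rect [ 732.7 -196.4] [251.6  96.6] 66.5 top 109.0 [142. 138. 131.]
  blob px [328. 152.] 103 rect [ 621.2 -325.3] [ 9.4 24.3] 89.3 top 95.4 [103.  77.  49.]
  blob px [300. 186.] 234 rect [ 590.7 -173.4] [56.8 23.3] 13.8 top 76.4 [187. 181. 177.]
  blob px [270. 215.] 1327 rect [565.8 -47. ] [ 74.  146.5] 9.1 top 96.6 [105.  94.  75.]
  blob px [165. 320.] 966 rect [532.1 235.5] [75.7 24.1] 26.4 top 109.0 [96. 41. 38.]
[[[514.0, -55.0, 11.0]], [[524.0, -121.0, 10.0]], [[535.0, -181.0, 11.0]], [[422.0, -79.0, 29.0]], [[470.0, -73.0, 32.0]], [[428.0, -143.0, 30.0]]]
```

Part tops come out at 98.6, 90.6, 85.7 and 77 mm against the stated 98, 90, 86 and 76, and two views agree on positions to a few mm. The blue rack's yaw is about 10° and the yellow's about 5.5°. I'll move above the gear and turn the tool into line with the blue rack.

```bash
python3 -m handwheel '[[[0.175,-0.85,0,0,0,1],[0.17,-0.85,0,0,0,1],[0.17,-0.85,0,0,0,1],[0.17,-0.85,0,0,0,1],[0,0,0,0,0,1],[0,0,0,0,0,1],[0,0,0,0,0,1],[0,0,0,0,0,1],[0,0,0,0,0,1],[0,0,0,0,0,1],[0,0,0,0,0,1],[0,0,0,0,0,1]]]' 0 && python3 -m handwheel '[[[0,0,0,0,0,1],[0,0,0,0,0,1],[0,0,0,0,0,1],[0,0,0,0,0,1],[0,0,0,0,0,1],[0,0,0,0,0,1],[0,0,0,0,0,1],[0,0,0,0,0,1],[0,0,0,0,0,0],[0,0,0,0,0,0]]]'
cat >> h.py <<'E'
def pose():
    o=telemetry.get_obs(); p=np.array(o['eef_pos']); T=np.array(o['tool_rot']); 
    print('t',round(o['t'],2),'tcp',p.round(1),'yaw',np.degrees(np.arctan2(T[0,1],-T[1,1])).round(2),'zax',T[:,2].round(3),'gap',round(o['finger_gap'],1),'gf',o['gripper_force'],'F',np.round(o['wrist_force'],1)); return p,T
def go(X,Y,Z,a=None):
    """shift to world target in tool axes, units of 20 mm; turn to rack yaw a"""
    p,T=pose(); d=T.T@(np.array([X,Y,Z])-p); print('target',(X,Y,Z),'shift units',(d/20).round(3)); 
    if a is not None: print('turn units',((np.degrees(np.arctan2(T[0,1],-T[1,1]))-a)/4).round(3))
E
python3 - <<'E'
from h import *
pose(); snap('wrist','wrist1.png')
E
python3 m.py wrist
```

```text
t: 1.65
eef_pos: [558.8, 20.7, 231.0]
tool_rot: [[0.745, 0.667, -0.001], [0.667, -0.745, -0.0], [-0.001, -0.0, -1.0]]
wrist_force: [0.5, -0.4, -0.4]
finger_gap: 42.9
gripper_force: 0.0
t: 2.9
eef_pos: [558.9, 20.8, 231.1]
tool_rot: [[0.985, 0.175, -0.0], [0.175, -0.985, 0.0], [-0.0, -0.0, -1.0]]
wrist_force: [0.3, -0.6, 0.3]
finger_gap: 42.7
gripper_force: 0.0
t 2.9 tcp [558.9  20.8 231.1] yaw 10.1 zax [-0.  0. -1.] gap 42.7 gf 0.0 F [ 0.3 -0.6  0.3]
wrist yellow 6432 z pct [ 5.1  6.5 34.2]
  rect [ 434.5 -142.1] [ 99.7 262.7] 5.58
  corners [[372.0, -16.0], [398.0, -278.0], [497.0, -268.0], [471.0, -6.0]]
wrist blue 5462 z pct [ 5.3  6.6 34.4]
  rect [558.7 -80. ] [102.4 260.8] 10.2
  corners [[485.0, 39.0], [531.0, -217.0], [632.0, -199.0], [586.0, 57.0]]
  blob px [77. 52.] 713 rect [641.  222.1] [57.7 27.7] 8.4 top 109.8 [45. 25. 22.]
  blob px [564.  22.] 2514 rect [ 723.8 -170.3] [137.8  11.7] 86.6 top 109.2 [72. 70. 63.]
  blob px [179. 158.] 4160 rect [561.4 141.2] [154.8  29.5] 48.8 top 107.9 [60. 25. 23.]
  blob px [324. 181.] 1986 rect [556.7  13.7] [85.2 17.9] 10.0 top 98.9 [157. 154. 146.]
  blob px [396. 181.] 2340 rect [567.3 -48.6] [76.2 22.6] 10.2 top 90.6 [27. 28. 28.]
  blob px [464. 182.] 2053 rect [ 577.9 -109.4] [71.9 20.8] 10.0 top 85.7 [150. 124.  72.]
  blob px [531. 181.] 1547 rect [ 590.9 -175.1] [58.1 21.7] 10.5 top 77.1 [154. 151. 142.]
```

View pics/wrist1.png

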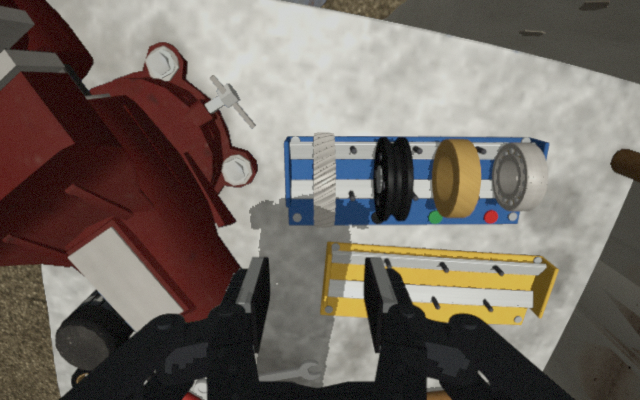

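The gear (324,181) is confirmed at (556.7, 13.7), and the yellow rack is now fully visible with pins near (445,267), (498,270), (435,302) and (488,306). I'll check the yellow pose with the pins and compute the descent.

Run:
```python
from h import *
im=np.load('last_wrist.npz'); X=cloud(im)
a=np.radians(5.58); O=np.array([450.4,-140.5]); A=np.array([[np.cos(a),np.sin(a)],[-np.sin(a),np.cos(a)]])
d=(X[...,:2]-O)@A.T; g=im['frame'].max(2)
m=(abs(d[...,0])<32)&(abs(d[...,1])<125)&(g<90)&(X[...,2]>15)&(X[...,2]<45)
k,l,s,c=cv2.connectedComponentsWithStats(m.astype(np.uint8))
for i in range(1,k):
    if s[i,4]>5: print(c[i].round(),s[i,4],'rack xy med',np.median(d[l==i],0).round(1),'z max',X[l==i][:,2].max().round(1))
# end plates: yellow px above 25
hsv=cv2.cvtColor(im['frame'],cv2.COLOR_RGB2HSV); m=(cv2.inRange(hsv,(20,120,60),(34,255,255))>0)&(X[...,2]>31)&(X[...,2]<40)&(abs(d[...,0]+16)<60)&(abs(d[...,1])<145)
for sgn in(1,-1): e=d[m&(sgn*d[...,1]>100)]; print(sgn,len(e),np.percentile(e,[5,50,95],axis=0).round(1).tolist() if len(e) else '')
go(556.7,13.7,73,10.1)
```

```text
[387. 263.] 39 rack xy med [25.8 64.7] z max 37.9
[444. 266.] 44 rack xy med [25.2  1.1] z max 38.3
[498. 270.] 47 rack xy med [ 24.7 -62.8] z max 37.9
[435. 302.] 43 rack xy med [-22.5   1.1] z max 37.6
[487. 305.] 46 rack xy med [-22.9 -62.6] z max 36.4
1 235 [[-29.0, 126.9], [2.4, 129.1], [31.2, 131.1]]
-1 279 [[-28.4, -131.0], [2.2, -128.3], [29.6, -126.7]]
t 2.95 tcp [558.9  20.7 231.2] yaw 10.08 zax [-0.  0. -1.] gap 42.9 gf 0.0 F [ 0.4 -0.5 -1.1]
target (556.7, 13.7, 73) shift units [-0.167  0.328  7.909]
turn units -0.005
```

```bash
python3 -m handwheel '[[[-0.167,0.328,0.9,0,0,0],[0,0,1,0,0,0],[0,0,1,0,0,0],[0,0,1,0,0,0],[0,0,1,0,0,0],[0,0,1,0,0,0],[0,0,1,0,0,0],[0,0,0.5,0,0,0],[0,0,0.5,0,0,0],[0,0,0,0,0,0],[0,0,0,0,0,0]]]' 0; python3 -m handwheel '[[[0,0,0,0,0,0],[0,0,0,0,0,0],[0,0,0,0,0,0],[0,0,0,0,0,0],[0,0,0,0,0,0],[0,0,0,0,0,0]]]' 1 ; python3 -c "
from h import *; pose()"
```

```text
t: 4.32
eef_pos: [557.2, 13.7, 73.9]
tool_rot: [[0.985, 0.174, 0.001], [0.174, -0.985, 0.0], [0.001, -0.0, -1.0]]
wrist_force: [0.5, -1.1, -0.1]
finger_gap: 42.7
gripper_force: 0.0
t: 5.08
eef_pos: [557.2, 13.8, 74.0]
tool_rot: [[0.985, 0.174, 0.001], [0.174, -0.985, 0.0], [0.001, -0.0, -1.0]]
wrist_force: [-1.9, 0.3, 5.7]
finger_gap: 16.6
gripper_force: 59.8
t 5.08 tcp [557.2  13.8  74. ] yaw 10.01 zax [ 0.001  0.    -1.   ] gap 16.6 gf 59.77477346314117 F [-1.9  0.3  5.7]
```

```bash
python3 -m handwheel '[[[0,0,-0.5,0,0,0],[0,0,-1,0,0,0],[0,0,-1,0,0,0],[0,0,-1,0,0,0],[0,0,-1,0,0,0],[0,0,-0.5,0,0,0.35],[0,0,0,0,0,0.4],[0,0,0,0,0,0.4],[0,0,0,0,0,0],[0,0,0,0,0,0]]]' ; python3 -c "
from h import *; go(460.5,-235.2,75,5.35)"
```

```text
t: 6.32
eef_pos: [556.5, 13.7, 172.7]
tool_rot: [[0.996, 0.094, -0.001], [0.094, -0.996, -0.0], [-0.001, 0.0, -1.0]]
wrist_force: [-0.3, 1.8, -3.1]
finger_gap: 16.7
gripper_force: 58.8
t 6.33 tcp [556.5  13.7 172.7] yaw 5.42 zax [-0.001 -0.    -1.   ] gap 16.7 gf 58.77088453969918 F [-0.3  1.8 -3.1]
target (460.5, -235.2, 75) shift units [-5.95  11.934  4.893]
turn units 0.017
```

```bash
python3 -m handwheel '[[[-0.3,0.6,0,0,0,0],[-0.5,1,0,0,0,0],[-0.5,1,0,0,0,0],[-0.5,1,0,0,0,0],[-0.5,1,0,0,0,0],[-0.5,1,0,0,0,0],[-0.5,1,0,0,0,0],[-0.5,1,0,0,0,0],[-0.5,1,0,0,0,0],[-0.5,1,0,0,0,0],[-0.5,1,0,0,0,0],[-0.4,0.8,0,0,0,0]]]' ;python3 -m handwheel '[[[-0.25,0.53,0,0,0,0],[0,0,0,0,0,0],[0,0,0,0,0,0]]]'; python3 -c "
from h import *; go(460.5,-235.2,75,5.35); snap('wrist','wrist2.png')"
```

```text
t: 7.82
eef_pos: [463.5, -225.9, 173.4]
tool_rot: [[0.996, 0.093, -0.0], [0.093, -0.996, -0.0], [-0.0, 0.0, -1.0]]
wrist_force: [0.5, 0.5, -3.4]
finger_gap: 16.6
gripper_force: 58.8
t: 8.2
eef_pos: [461.1, -234.3, 173.2]
tool_rot: [[0.995, 0.095, -0.0], [0.095, -0.995, 0.001], [0.0, -0.001, -1.0]]
wrist_force: [0.5, 0.9, -3.2]
finger_gap: 16.4
gripper_force: 58.8
t 8.2 tcp [ 461.1 -234.3  173.2] yaw 5.45 zax [-0.     0.001 -1.   ] gap 16.4 gf 58.80832989234477 F [ 0.5  0.9 -3.2]
target (460.5, -235.2, 75) shift units [-0.033  0.043  4.91 ]
turn units 0.026
```

View pics/wrist2.png

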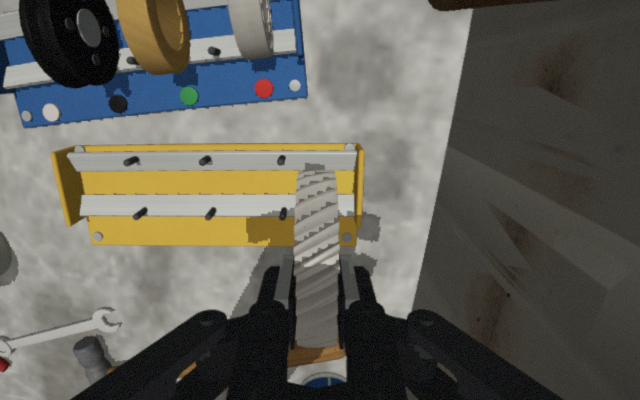

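The gear hangs square in the grip (318,250), above the rightmost yellow bay. The white tag at (51,112) is leftmost, followed by black, green and red, so the order is confirmed. Descending.

```bash
python3 -m handwheel '[[[-0.03,0.04,1,0,0,0],[0,0,1,0,0,0],[0,0,1,0,0,0],[0,0,0.9,0,0,0],[0,0,0.5,0,0,0],[0,0,0.3,0,0,0],[0,0,0.2,0,0,0],[0,0,0,0,0,0],[0,0,0,0,0,0]]]'; python3 -c "
from h import *; go(460.5,-235.2,74,5.35)"
```

```text
t: 9.38
eef_pos: [460.6, -236.0, 75.7]
tool_rot: [[0.996, 0.094, 0.001], [0.094, -0.996, -0.0], [0.001, 0.0, -1.0]]
wrist_force: [-0.4, 0.6, -3.5]
finger_gap: 16.7
gripper_force: 58.8
t 9.38 tcp [ 460.6 -236.    75.7] yaw 5.4 zax [ 0.001 -0.    -1.   ] gap 16.7 gf 58.76260730903596 F [-0.4  0.6 -3.5]
target (460.5, -235.2, 74) shift units [ 0.    -0.042  0.085]
turn units 0.013
```

```bash
python3 -m handwheel '[[[0,-0.04,0.09,0,0,0],[0,0,0.03,0,0,0],[0,0,0,0,0,0]]]'; python3 -m handwheel '[[[0,0,0,0,0,0],[0,0,0,0,0,0],[0,0,0,0,0,0],[0,0,0,0,0,0]]]' 0; python3 -m handwheel '[[[0,0,-0.3,0,0,0],[0,0,-1,0,0,0],[0,0,-1,0,0,0],[0,0,-1,0,0,0],[0,0,-1,0,0,0],[0,0,-1,0,0,-0.6],[0,0,0,0,0,-0.6],[0,0,0,0,0,0],[0,0,0,0,0,0]]]'; python3 -c "
from h import *; go(567.3,-48.8,165,10.1); snap('wrist','wrist3.png')"; python3 m.py wrist | grep blob
```

```text
t: 9.75
eef_pos: [460.6, -235.5, 74.0]
tool_rot: [[0.996, 0.094, 0.001], [0.094, -0.996, -0.0], [0.001, 0.0, -1.0]]
wrist_force: [-3.1, 0.6, 5.3]
finger_gap: 16.9
gripper_force: 60.2
t: 10.25
eef_pos: [460.2, -235.1, 72.8]
tool_rot: [[0.996, 0.094, -0.0], [0.094, -0.996, 0.0], [-0.0, -0.0, -1.0]]
wrist_force: [0.0, -0.2, -0.1]
finger_gap: 42.6
gripper_force: 0.0
t: 11.38
eef_pos: [460.1, -235.1, 178.8]
tool_rot: [[0.984, 0.176, -0.0], [0.176, -0.984, 0.0], [-0.0, -0.0, -1.0]]
wrist_force: [0.8, -0.1, -0.6]
finger_gap: 42.7
gripper_force: 0.0
t 11.38 tcp [ 460.1 -235.1  178.8] yaw 10.15 zax [-0.  0. -1.] gap 42.7 gf 0.0 F [ 0.8 -0.1 -0.6]
target (567.3, -48.8, 165) shift units [ 6.919 -8.223  0.688]
turn units 0.011
  blob px [73. 28.] 3137 rect [549.1 -52.8] [42.4 24.6] 8.2 top 90.7 [15. 16. 16.]
  blob px [162.  26.] 2034 rect [ 558.6 -114.1] [33.7 21.2] 11.7 top 85.6 [123.  99.  54.]
  blob px [264.  21.] 1385 rect [ 573.6 -179.1] [26.9 20.6] 11.9 top 76.9 [136. 133. 125.]
  blob px [496.   5.] 233 rect [ 612.9 -326.8] [9.7 4.7] 58.4 top 81.9 [36. 26. 14.]
  blob px [322. 142.] 82 rect [ 501.2 -231.4] [17.   2.4] 89.9 top 69.8 [156. 152. 143.]
```

View pics/wrist3.png

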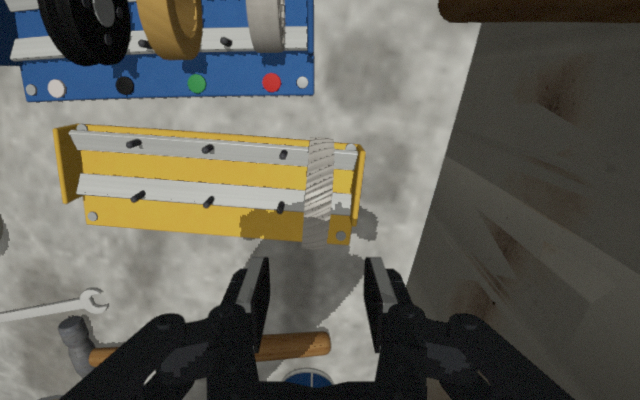

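The gear stands upright in the right bay (318,190). Next is the pulley.

```bash
python3 -m handwheel '[[[0.5,-0.6,0,0,0,0],[0.84,-1,0,0,0,0],[0.84,-1,0,0,0,0],[0.84,-1,0,0,0,0],[0.84,-1,0,0,0,0],[0.84,-1,0.17,0,0,0],[0.84,-1,0.17,0,0,0],[0.84,-1,0.17,0,0,0],[0.54,-0.62,0.17,0,0,0],[0,0,0,0,0,0],[0,0,0,0,0,0]]]';  python3 -c "
from h import *; go(567.3,-48.8,65,10.1)"
```

```text
t: 12.8
eef_pos: [567.0, -49.9, 165.3]
tool_rot: [[0.984, 0.176, -0.0], [0.176, -0.984, -0.001], [-0.0, 0.001, -1.0]]
wrist_force: [-0.4, -0.9, 0.3]
finger_gap: 43.1
gripper_force: 0.0
t 12.8 tcp [567.  -49.9 165.3] yaw 10.14 zax [-0.    -0.001 -1.   ] gap 43.1 gf 0.0 F [-0.4 -0.9  0.3]
target (567.3, -48.8, 65) shift units [ 0.027 -0.053  5.016]
turn units 0.009
```

```bash
python3 -m handwheel '[[[0.03,-0.05,1,0,0,0],[0,0,1,0,0,0],[0,0,1,0,0,0],[0,0,1,0,0,0],[0,0,0.6,0,0,0],[0,0,0.4,0,0,0],[0,0,0,0,0,0],[0,0,0,0,0,0]]]'; python3 -m handwheel '[[[0,0,0,0,0,0],[0,0,0,0,0,0],[0,0,0,0,0,0],[0,0,0,0,0,0],[0,0,0,0,0,0]]]' 1; python3 -m handwheel '[[[0,0,-0.5,0,0,0],[0,0,-1,0,0,0],[0,0,-1,0,0,0],[0,0,-1,0,0,0],[0,0,-1,0,0,0],[0,0,-0.5,0,0,0.35],[0,0,0,0,0,0.4],[0,0,0,0,0,0.43],[0,0,0,0,0,0],[0,0,0,0,0,0]]]'; python3 -c "
from h import *; go(454.6,-171.5,66,5.35)"
```

```text
t: 13.8
eef_pos: [568.2, -47.8, 66.0]
tool_rot: [[0.984, 0.177, 0.001], [0.177, -0.984, 0.0], [0.001, 0.0, -1.0]]
wrist_force: [0.2, -0.1, 0.6]
finger_gap: 42.9
gripper_force: 0.0
t: 14.42
eef_pos: [568.2, -47.7, 65.9]
tool_rot: [[0.984, 0.177, 0.001], [0.177, -0.984, 0.0], [0.001, 0.0, -1.0]]
wrist_force: [-0.8, 0.4, 6.5]
finger_gap: 21.0
gripper_force: 60.4
t: 15.68
eef_pos: [567.4, -47.7, 164.7]
tool_rot: [[0.995, 0.096, -0.001], [0.096, -0.995, -0.0], [-0.001, -0.0, -1.0]]
wrist_force: [1.1, 0.5, -4.5]
finger_gap: 20.7
gripper_force: 59.3
t 15.68 tcp [567.4 -47.7 164.7] yaw 5.49 zax [-0.001 -0.    -1.   ] gap 20.7 gf 59.26914457020757 F [ 1.1  0.5 -4.5]
target (454.6, -171.5, 66) shift units [-6.204  5.621  4.941]
turn units 0.036
```

```bash
python3 -m handwheel '[[[-0.5,0.45,0,0,0,0.03],[-0.9,0.82,0,0,0,0],[-0.9,0.82,0,0,0,0],[-0.9,0.82,0,0,0,0],[-0.9,0.82,0,0,0,0],[-0.9,0.82,0,0,0,0],[-0.8,0.7,0,0,0,0],[-0.4,0.37,0,0,0,0],[0,0,0,0,0,0],[0,0,0,0,0,0]]]'; python3 -c "
from h import *; go(454.6,-171.5,66.2,5.35)"
```

```text
t: 16.92
eef_pos: [455.4, -170.4, 165.3]
tool_rot: [[0.995, 0.095, 0.0], [0.095, -0.995, 0.0], [0.0, -0.0, -1.0]]
wrist_force: [-0.0, 0.2, -5.0]
finger_gap: 20.7
gripper_force: 59.2
t 16.93 tcp [ 455.4 -170.4  165.3] yaw 5.44 zax [ 0.  0. -1.] gap 20.7 gf 59.18977458066365 F [-0.   0.2 -5. ]
target (454.6, -171.5, 66.2) shift units [-0.047  0.053  4.955]
turn units 0.023
```

```bash
python3 -m handwheel '[[[-0.05,0.03,1,0,0,0],[0,0,1,0,0,0],[0,0,1,0,0,0],[0,0,0.9,0,0,0],[0,0,0.5,0,0,0],[0,0,0.3,0,0,0],[0,0,0.2,0,0,0],[0,0,0.06,0,0,0],[0,0,0.03,0,0,0],[0,0,0,0,0,0]]]'; python3 -c "
from h import *; go(454.6,-171.5,66,5.35)"
```

```text
t: 18.18
eef_pos: [454.3, -172.0, 66.0]
tool_rot: [[0.996, 0.093, 0.001], [0.093, -0.996, -0.0], [0.001, 0.0, -1.0]]
wrist_force: [0.4, 0.4, -0.6]
finger_gap: 20.6
gripper_force: 59.9
t 18.18 tcp [ 454.3 -172.    66. ] yaw 5.36 zax [ 0.001 -0.    -1.   ] gap 20.6 gf 59.87711295776535 F [ 0.4  0.4 -0.6]
target (454.6, -171.5, 66) shift units [ 0.02  -0.024  0.002]
turn units 0.002
```

Contact (Fz went from −5 to −0.6). Release, retreat and go to the collar.

```bash
python3 -m handwheel '[[[0,0,0,0,0,0],[0,0,0,0,0,0],[0,0,0,0,0,0],[0,0,0,0,0,0]]]' 0; python3 -m handwheel '[[[0,0,-0.3,0,0,0],[0,0,-1,0,0,0],[0,0,-1,0,0,0],[0,0,-1,0,0,0],[0,0,-1,0,0,0],[0,0,-1,0,0,-0.6],[0,0,0,0,0,-0.6],[0,0,0,0,0,0],[0,0,0,0,0,0]]]'; python3 -c "
from h import *; go(578.5,-109.3,165,10.1)"
```

```text
t: 18.68
eef_pos: [453.9, -171.9, 65.5]
tool_rot: [[0.996, 0.093, 0.0], [0.093, -0.996, 0.0], [0.0, -0.0, -1.0]]
wrist_force: [-0.3, -0.4, 0.5]
finger_gap: 42.7
gripper_force: 0.0
t: 19.8
eef_pos: [453.7, -171.9, 171.4]
tool_rot: [[0.984, 0.175, -0.0], [0.175, -0.984, 0.0], [-0.0, -0.0, -1.0]]
wrist_force: [-0.2, 0.1, -1.1]
finger_gap: 42.7
gripper_force: 0.0
t 19.8 tcp [ 453.7 -171.9  171.4] yaw 10.11 zax [-0.  0. -1.] gap 42.7 gf 0.0 F [-0.2  0.1 -1.1]
target (578.5, -109.3, 165) shift units [ 6.693 -1.986  0.318]
turn units 0.001
```

```bash
python3 -m handwheel '[[[0.5,-0.15,0,0,0,0],[1,-0.3,0,0,0,0],[1,-0.3,0,0,0,0],[1,-0.3,0,0,0,0],[1,-0.3,0,0,0,0],[1,-0.3,0.16,0,0,0],[0.8,-0.24,0.16,0,0,0],[0.39,-0.1,0,0,0,0],[0,0,0,0,0,0],[0,0,0,0,0,0]]]';  python3 -c "
from h import *; go(578.5,-109.3,61,10.1); snap('wrist','wrist4.png')"; python3 m.py wrist | grep blob
```

```text
t: 21.05
eef_pos: [578.2, -109.8, 165.3]
tool_rot: [[0.984, 0.176, -0.0], [0.176, -0.984, -0.0], [-0.0, 0.0, -1.0]]
wrist_force: [0.2, -0.5, 0.6]
finger_gap: 43.0
gripper_force: 0.0
t 21.05 tcp [ 578.2 -109.8  165.3] yaw 10.11 zax [-0. -0. -1.] gap 43.0 gf 0.0 F [ 0.2 -0.5  0.6]
target (578.5, -109.3, 61) shift units [ 0.02  -0.024  5.213]
turn units 0.002
  blob px [547.  19.] 3171 rect [ 723.1 -231.3] [  5.2 160.7] 2.6 top 108.9 [55. 54. 48.]
  blob px [ 9. 81.] 80 rect [626.7 120.4] [10.5  5.6] 33.5 top 64.3 [114. 109. 102.]
  blob px [317. 198.] 2649 rect [ 579.5 -109.8] [69.1 20. ] 10.3 top 86.2 [133. 107.  60.]
  blob px [ 18. 231.] 2958 rect [533.7 113.6] [82.6 18.3] 29.6 top 107.7 [35. 12. 11.]
  blob px [410. 198.] 2291 rect [ 590.3 -176.1] [59.9 21. ] 11.7 top 77.4 [137. 134. 126.]
  blob px [612. 200.] 909 rect [ 621.5 -325.6] [25.   8.9] 0.1 top 86.7 [42. 30. 17.]
```

View pics/wrist4.png

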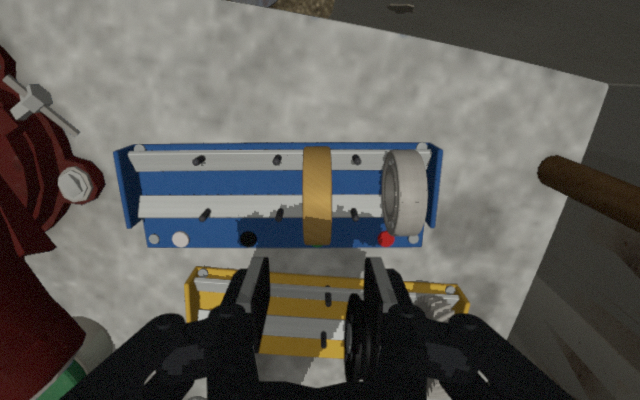

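The pulley and gear stand on the yellow rack, and the collar (317,198) is under the tool.

```bash
python3 -m handwheel '[[[0.04,0,1,0,0,0],[0,0,1,0,0,0],[0,0,1,0,0,0],[0,0,1,0,0,0],[0,0,0.8,0,0,0],[0,0,0.41,0,0,0],[0,0,0,0,0,0],[0,0,0,0,0,0]]]'; python3 -m handwheel '[[[0,0,0,0,0,0],[0,0,0,0,0,0],[0,0,0,0,0,0],[0,0,0,0,0,0],[0,0,0,0,0,0]]]' 1; python3 -m handwheel '[[[0,0,-0.5,0,0,0],[0,0,-1,0,0,0],[0,0,-1,0,0,0],[0,0,-1,0,0,0],[0,0,-1,0,0,0],[0,0,-0.5,0,0,0.35],[0,0,0,0,0,0.4],[0,0,0,0,0,0.43],[0,0,0,0,0,0],[0,0,0,0,0,0]]]'; python3 -c "
from h import *; go(448.6,-107.7,62,5.35)"
```

```text
t: 22.1
eef_pos: [579.8, -109.1, 61.6]
tool_rot: [[0.984, 0.176, 0.001], [0.176, -0.984, -0.0], [0.001, 0.0, -1.0]]
wrist_force: [0.4, -0.3, -0.2]
finger_gap: 42.6
gripper_force: 0.0
t: 22.72
eef_pos: [579.8, -109.2, 61.7]
tool_rot: [[0.984, 0.176, 0.001], [0.176, -0.984, -0.0], [0.001, 0.0, -1.0]]
wrist_force: [-0.9, -0.1, 5.3]
finger_gap: 18.7
gripper_force: 59.1
t: 23.98
eef_pos: [579.0, -108.9, 160.3]
tool_rot: [[0.995, 0.095, -0.001], [0.095, -0.995, 0.0], [-0.001, -0.0, -1.0]]
wrist_force: [-0.9, -0.2, -1.9]
finger_gap: 18.8
gripper_force: 58.8
t 23.98 tcp [ 579.  -108.9  160.3] yaw 5.46 zax [-0.001  0.    -1.   ] gap 18.8 gf 58.799499106271824 F [-0.9 -0.2 -1.9]
target (448.6, -107.7, 62) shift units [-6.481 -0.68   4.922]
turn units 0.026
```

```bash
python3 -m handwheel '[[[-0.5,-0.05,0,0,0,0.03],[-1,-0.1,0,0,0,0],[-1,-0.1,0,0,0,0],[-1,-0.1,0,0,0,0],[-1,-0.1,0,0,0,0],[-1,-0.1,0,0,0,0],[-0.6,-0.1,0,0,0,0],[-0.4,-0.04,0,0,0,0],[0,0,0,0,0,0],[0,0,0,0,0,0]]]'; python3 -c "
from h import *; go(448.6,-107.7,62,5.35)"
```

```text
t: 25.22
eef_pos: [449.1, -107.3, 161.0]
tool_rot: [[0.996, 0.093, 0.0], [0.093, -0.996, -0.0], [0.0, 0.0, -1.0]]
wrist_force: [-0.1, 0.6, -2.1]
finger_gap: 18.9
gripper_force: 58.7
t 25.23 tcp [ 449.1 -107.3  161. ] yaw 5.33 zax [ 0. -0. -1.] gap 18.9 gf 58.74967865548592 F [-0.1  0.6 -2.1]
target (448.6, -107.7, 62) shift units [-0.029  0.019  4.948]
turn units -0.004
```

```bash
python3 -m handwheel '[[[-0.03,0,1,0,0,0],[0,0,1,0,0,0],[0,0,1,0,0,0],[0,0,0.9,0,0,0],[0,0,0.5,0,0,0],[0,0,0.3,0,0,0],[0,0,0.2,0,0,0],[0,0,0.06,0,0,0],[0,0,0.03,0,0,0],[0,0,0,0,0,0]]]'; python3 -c "
from h import *; go(448.6,-107.7,61.7,5.35)"
```

```text
t: 26.48
eef_pos: [448.5, -107.5, 61.7]
tool_rot: [[0.996, 0.093, 0.001], [0.093, -0.996, 0.0], [0.001, 0.0, -1.0]]
wrist_force: [-0.5, -0.5, 1.4]
finger_gap: 18.9
gripper_force: 59.3
t 26.48 tcp [ 448.5 -107.5   61.7] yaw 5.32 zax [ 0.001  0.    -1.   ] gap 18.9 gf 59.28117387915649 F [-0.5 -0.5  1.4]
target (448.6, -107.7, 61.7) shift units [ 0.002  0.012 -0.002]
turn units -0.008
```

Seated. Release and go to the bearing.

```bash
python3 -m handwheel '[[[0,0,0,0,0,0],[0,0,0,0,0,0],[0,0,0,0,0,0],[0,0,0,0,0,0]]]' 0; python3 -m handwheel '[[[0,0,-0.3,0,0,0],[0,0,-1,0,0,0],[0,0,-1,0,0,0],[0,0,-1,0,0,0],[0,0,-1,0,0,0],[0,0,-1,0,0,-0.6],[0,0,0,0,0,-0.6],[0,0,0,0,0,0],[0,0,0,0,0,0]]]'; python3 -c "
from h import *; go(590.5,-175.5,165,10.1)"
```

```text
t: 26.98
eef_pos: [448.0, -107.4, 61.1]
tool_rot: [[0.996, 0.093, -0.0], [0.093, -0.996, 0.0], [-0.0, -0.0, -1.0]]
wrist_force: [0.8, -0.7, 0.6]
finger_gap: 42.6
gripper_force: 0.0
t: 28.1
eef_pos: [447.8, -107.4, 167.0]
tool_rot: [[0.985, 0.175, -0.0], [0.175, -0.985, 0.0], [-0.0, -0.0, -1.0]]
wrist_force: [0.1, -0.1, 0.5]
finger_gap: 42.2
gripper_force: 0.0
t 28.1 tcp [ 447.8 -107.4  167. ] yaw 10.07 zax [-0.  0. -1.] gap 42.2 gf 0.0 F [ 0.1 -0.1  0.5]
target (590.5, -175.5, 165) shift units [6.429 4.6   0.096]
turn units -0.008
```

```bash
python3 -m handwheel '[[[0.5,0.36,0,0,0,0],[1,0.7,0,0,0,0],[1,0.7,0,0,0,0],[1,0.72,0,0,0,0],[1,0.72,0,0,0,0],[1,0.72,0.1,0,0,0],[0.6,0.44,0,0,0,0],[0.33,0.22,0,0,0,0],[0,0,0,0,0,0],[0,0,0,0,0,0]]]';  python3 -c "
from h import *; go(591,-175.5,51,10.1); snap('wrist','wrist5.png')"; python3 m.py wrist | grep blob
```

```text
t: 29.35
eef_pos: [590.4, -174.8, 165.0]
tool_rot: [[0.984, 0.176, -0.0], [0.176, -0.984, 0.0], [-0.0, -0.0, -1.0]]
wrist_force: [-0.0, 0.5, -0.4]
finger_gap: 42.7
gripper_force: 0.0
t 29.35 tcp [ 590.4 -174.8  165. ] yaw 10.13 zax [-0.  0. -1.] gap 42.7 gf 0.0 F [-0.   0.5 -0.4]
target (591, -175.5, 51) shift units [0.025 0.044 5.7  ]
turn units 0.007
  blob px [490.  24.] 3972 rect [ 723.5 -241.7] [  5.2 176.7] 2.6 top 109.0 [61. 60. 53.]
  blob px [318. 199.] 2111 rect [ 590.4 -176. ] [59.2 19.9] 10.8 top 77.4 [137. 134. 127.]
  blob px [531. 200.] 833 rect [ 621.3 -325.9] [25.   8.3] 0.0 top 86.8 [47. 34. 20.]
```

```bash
python3 -m handwheel '[[[0.0,0.05,1,0,0,0],[0,0,1,0,0,0],[0,0,1,0,0,0],[0,0,1,0,0,0],[0,0,0.9,0,0,0],[0,0,0.5,0,0,0],[0,0,0.27,0,0,0],[0,0,0,0,0,0],[0,0,0,0,0,0]]]'; python3 -m handwheel '[[[0,0,0,0,0,0],[0,0,0,0,0,0],[0,0,0,0,0,0],[0,0,0,0,0,0],[0,0,0,0,0,0]]]' 1; python3 -m handwheel '[[[0,0,-0.5,0,0,0],[0,0,-1,0,0,0],[0,0,-1,0,0,0],[0,0,-1,0,0,0],[0,0,-1,0,0,0],[0,0,-0.5,0,0,0.35],[0,0,0,0,0,0.4],[0,0,0,0,0,0.43],[0,0,0,0,0,0],[0,0,0,0,0,0]]]'; python3 -c "
from h import *; go(442.6,-44,51.6,5.35)"
```

```text
t: 30.52
eef_pos: [591.3, -176.1, 52.4]
tool_rot: [[0.984, 0.176, 0.001], [0.176, -0.984, -0.0], [0.001, 0.0, -1.0]]
wrist_force: [0.1, 1.1, 1.4]
finger_gap: 42.7
gripper_force: 0.0
t: 31.15
eef_pos: [591.2, -176.0, 52.4]
tool_rot: [[0.984, 0.176, 0.001], [0.176, -0.984, 0.0], [0.001, 0.0, -1.0]]
wrist_force: [-1.9, 0.1, 6.1]
finger_gap: 18.7
gripper_force: 58.9
t: 32.4
eef_pos: [590.6, -175.9, 151.0]
tool_rot: [[0.996, 0.094, -0.001], [0.094, -0.996, 0.0], [-0.001, -0.0, -1.0]]
wrist_force: [-0.3, -0.4, -3.5]
finger_gap: 18.7
gripper_force: 58.9
t 32.4 tcp [ 590.6 -175.9  151. ] yaw 5.42 zax [-0.001  0.    -1.   ] gap 18.7 gf 58.937068650266156 F [-0.3 -0.4 -3.5]
target (442.6, -44, 51.6) shift units [-6.74  -7.261  4.981]
turn units 0.017
```

```bash
python3 -m handwheel '[[[-0.5,-0.5,0,0,0,0],[-0.9,-1,0,0,0,0],[-0.9,-1,0,0,0,0],[-0.9,-1,0,0,0,0],[-0.9,-1,0,0,0,0],[-0.9,-1,0,0,0,0],[-0.9,-0.9,0,0,0,0],[-0.5,-0.5,0,0,0,0],[-0.34,-0.36,0,0,0,0],[0,0,0,0,0,0],[0,0,0,0,0,0]]]'; python3 -c "
from h import *; go(442.6,-44,52.4,5.35)"
```

```text
t: 33.78
eef_pos: [443.5, -44.6, 151.8]
tool_rot: [[0.996, 0.094, 0.0], [0.094, -0.996, -0.0], [0.0, 0.0, -1.0]]
wrist_force: [0.8, -1.3, -4.4]
finger_gap: 18.6
gripper_force: 59.0
t 33.77 tcp [443.5 -44.6 151.8] yaw 5.37 zax [ 0. -0. -1.] gap 18.6 gf 58.956686130550224 F [ 0.8 -1.3 -4.4]
target (442.6, -44, 52.4) shift units [-0.044 -0.036  4.969]
turn units 0.004
```

```bash
python3 -m handwheel '[[[-0.05,-0.05,1,0,0,0],[0,0,1,0,0,0],[0,0,1,0,0,0],[0,0,0.9,0,0,0],[0,0,0.5,0,0,0],[0,0,0.3,0,0,0],[0,0,0.2,0,0,0],[0,0,0.06,0,0,0],[0,0,0.03,0,0,0],[0,0,0,0,0,0]]]'; python3 -c "
from h import *; go(442.6,-44,52.4,5.35)"
```

```text
t: 35.02
eef_pos: [442.2, -43.2, 52.6]
tool_rot: [[0.996, 0.094, 0.001], [0.094, -0.996, 0.0], [0.001, -0.0, -1.0]]
wrist_force: [-4.3, 0.2, 4.5]
finger_gap: 19.1
gripper_force: 60.0
t 35.02 tcp [442.2 -43.2  52.6] yaw 5.4 zax [ 0.001  0.    -1.   ] gap 19.1 gf 60.03888423903845 F [-4.3  0.2  4.5]
target (442.6, -44, 52.4) shift units [0.017 0.04  0.009]
turn units 0.012
```

Seated. Release, rise and shift away for a final look.

```bash
python3 -m handwheel '[[[0,0,0,0,0,0],[0,0,0,0,0,0],[0,0,0,0,0,0],[0,0,0,0,0,0]]]' 0; python3 -m handwheel '[[[0,0,-0.3,0,0,0],[0,0,-1,0,0,0],[0,0,-1,0,0,0],[0,0,-1,0,0,0],[0,0,-1,0,0,0],[0,0,-1,0,0,0],[0,0,-1,0,0,0],[0.8,0.8,-1,0,0,0],[1,1,-1,0,0,0],[1,1,-0.5,0,0,0],[1,1,0,0,0,0],[1,1,0,0,0,0]]]'; python3 -m handwheel '[[[0.5,0.5,0,0,0,0],[0,0,0,0,0,0],[0,0,0,0,0,0],[0,0,0,0,0,0]]]'
python3 - <<'E'
from h import *
pose(); 
a=np.radians(5.35); O=np.array([451.6,-139.6]); A=np.array([[np.cos(a),np.sin(a)],[-np.sin(a),np.cos(a)]])
for n in('wrist','scene','side'):
    X=cloud(snap(n,n+'9.png')); d=(X[...,:2]-O)@A.T
    for b in(96,32,-32,-96):
        m=(abs(d[...,0])<50)&(abs(d[...,1]-b)<30)&(X[...,2]>42)&(X[...,2]<110)
        if m.sum()<20: continue
        P=d[m]; r=cv2.minAreaRect(P.astype(np.float32)); print(n,b,m.sum(),'c',np.round(r[0],1),'size',np.round(r[1],1),round(r[2],1),'top',np.percentile(X[m][:,2],98).round(1))
E
```

```text
t: 35.52
eef_pos: [442.0, -43.2, 51.9]
tool_rot: [[0.996, 0.094, 0.0], [0.094, -0.996, 0.0], [0.0, -0.0, -1.0]]
wrist_force: [0.1, -0.1, 0.1]
finger_gap: 42.4
gripper_force: 0.0
t: 37.02
eef_pos: [547.3, -130.3, 228.5]
tool_rot: [[0.996, 0.094, 0.001], [0.094, -0.996, -0.0], [0.001, 0.0, -1.0]]
wrist_force: [-0.1, 1.2, 0.1]
finger_gap: 42.6
gripper_force: 0.0
t: 37.52
eef_pos: [557.1, -138.0, 228.2]
tool_rot: [[0.995, 0.095, 0.0], [0.095, -0.995, 0.001], [0.0, -0.001, -1.0]]
wrist_force: [-0.3, 0.4, -0.1]
finger_gap: 42.7
gripper_force: 0.0
t 37.52 tcp [ 557.1 -138.   228.2] yaw 5.45 zax [ 0.     0.001 -1.   ] gap 42.7 gf 0.0 F [-0.3  0.4 -0.1]
wrist 96 1494 c [ 4.2 97.1] size [58.  21.3] 0.5 top 77.6
wrist 32 1352 c [-0.5 31.5] size [72.8 19.9] 0.6 top 85.9
wrist -32 1861 c [ -0.4 -33. ] size [78.  23.4] 0.1 top 90.4
wrist -96 1449 c [ 16.2 -95.9] size [53.4 19.5] 1.7 top 97.9
scene 96 582 c [-1.7 99.6] size [66.8 21.2] 0.3 top 76.4
scene 32 625 c [-1.9 33.6] size [24.6 75.2] 90.0 top 85.0
scene -32 840 c [ -1.6 -30.6] size [26.6 79.9] 89.9 top 88.8
scene -96 688 c [ -1.4 -94.1] size [22.7 85.7] 89.2 top 96.4
side 96 281 c [-3.4 96.4] size [21.1 65.9] 88.1 top 76.9
side 32 332 c [-3.2 31.7] size [20.5 74.1] 89.6 top 85.4
side -32 418 c [ -4.6 -33.5] size [23.4 74.7] 89.9 top 89.9
side -96 367 c [ -3.4 -95.7] size [84.8 18.3] 0.3 top 97.7
```

View pics/wrist9.png

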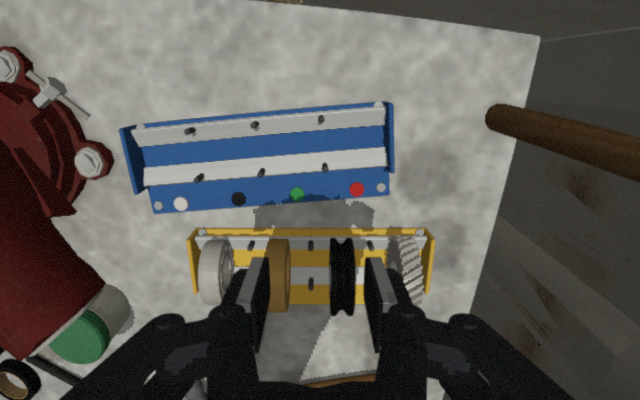

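All four parts stand upright in the mirrored bays: bearing (215,272), collar (279,275), pulley (342,276) and gear (408,270). Heights match and offsets are only a few mm. Handing in.

```bash
python3 -c "
from plant import sign_off; print(sign_off())"
```

```text
the job is handed in; nothing more can be done
None
```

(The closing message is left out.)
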